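# Aim the brass air elbow on the fossil bench

## Robot

A 7-joint arm with a two-finger parallel gripper is mounted at the origin on the work surface. World frame = base frame: x ahead of the robot, y to its left, z up, the work surface at z = 0. Lengths are in m, angles in rad, forces in N, time in s.
With the tool pointing down it reaches from about 0.425 to 0.875 m from the base axis. Payload 4.7 kg.
Tool frame: the origin (TCP) lies at the very end of the fingers, on their centre line; the grasp point (between the pads) lies 19 mm behind it; z points along the fingers, y is the direction in which the jaws open and shut (so a half turn about z gives the same grasp; the last joint's range is limited). The gripper opens to 85 mm and grips with 20 to 120 N. Pads are 22 mm wide; open, the fingers measure 114 mm over their backs; the gripper's body (76 mm by 85 mm) begins 54 mm behind the grasp point. The pads swing forward as they close: fully open they stand 13 mm farther back than shut.
Start: joints at [1.274, 0.321, -0.07, 1.45, 0.023, 1.371, -0.057], TCP at [0.199, -0.619, 0.231] pointing down, gripper open.
Joint ranges: [-2.86, 2.86], [-0.3, 2.09], [-1.38, 1.24], [0.06, 2.45], [-1.56, 4.7], [0.09, 2.05], [-2.69, 2.69]. Speed limits (rad/s): [2.57, 2.57, 3.14, 3.14, 3.14, 3.14, 3.14].

## Interface

Orientations are given as a unit quaternion [x, y, z, w].
In Python, from cell import ctrl gives the robot as it stands. The module is installed in compiled form; this text tells all that it offers. Calls block until the motion is done:
- ctrl.movep(position, orientation): joint-space move of the TCP to a pose.
- ctrl.line_to(position, v=0.15, orientation=None, f_stop=None): straight line of the TCP; orientation=None keeps the orientation; v is the mean speed in m/s. With f_stop (N) it stops when the force on the tool has changed by that much, and returns True; else False.
- ctrl.goto_joints(angles): joint-space move.
- ctrl.gripper_to(opening, newtons=None): opening from 0.0 (shut) to 1.0 (fully open); newtons is the grip in N (None keeps the last); returns when the fingers have stopped.
- ctrl.pause(seconds).
- ctrl.ik(position, orientation): joint angles nearest the present ones, or None.
- ctrl.observe(): the state.
- ctrl.grab_frame(name): name is "side" or "top" or "wrist"; returns the picture (384x512x3 uint8, blue, green, red); there is no depth.
- ctrl.calibration(name): a dict with "fov_y" (degrees; the focal length in pixels is half the picture's height over the tangent of half this angle, whatever the lens; pixels are square), "cx", "cy" (the principal point, pixels), "R" (3x3) and "t" (3): a world point X has camera coordinates R X + t. Camera axes: x right, y down, z forward; pixel columns grow to the right and rows downward; lengths in m; the calibration is good to about 2 mm. A picture is of the moment at which its call begins: read the wrist's pose just before it. calibration takes no time and is no camera call; for the wrist camera it gives the pose at the moment of the call.
A pose or a line that the arm cannot do raises ctrl.MotionError and nothing moves.
- ctrl.job_done(): hands the job in, once; it reports no verdict.
The state is a dict: "clock": time; "joint_positions": joint angles; "qvel": joint speeds; "joint_torque": joint torques, N m; "tool_pos": TCP position; "tcp_rot": TCP orientation; "ft_force": force on the tool from outside, world axes, zero at the start; "wrist_torque": the same for the moment, N m; "grip_width": opening from 0.0 (shut) to 1.0 (fully open).
Only numpy, scipy, OpenCV 4.12 (cv2) and the standard library are available. Lean on these libraries where they do the work, as an engineer would, in place of code of your own. Each camera call takes 0.05 s, during which the arm holds its last target.

## Task

The brass hose elbow on the blue plate has been started on its threaded stub. Screw it further on, clockwise seen from above, and stop when its outlet points at the orange mark on the plate, then let go of it. Do not turn the black elbow and do not shift the fossil.

Things in the scene. Friction and masses are not known exactly. Their poses are not given: they have to be found in the camera images.
- brass_elbow: brass elbow; origin on its upright screw axis at outlet height, 82 mm above the table; x along the outlet (25 mm thick, mouth 70 mm from the axis), z up. Grip by the flat sides of the knuckle round the origin: 34 x 30 (y) x 32 mm (z). 31 mm collar down to z -34, 52 mm boss from z -50 down. Turns about z only, with 0.2 N m friction, sinks 1.8 mm a turn, stays where left
- mark (a point): top centre of the orange strip (36 mm radially, 11 mm wide) on the fixed round blue plate (200 mm across, 12 mm thick), 78 mm from the brass elbow's screw axis, 13.5 mm above the table. The outlet is right when, seen from above, it points from the axis along this strip. The elbow starts 35 to 80 degrees short of it; the thread ends 45 degrees or more past it
- black_outlet (a point): mouth centre of the black plastic elbow, same shape and size as the brass one, on a grey plate (200 mm across) whose white mark it already points at; its screw axis lies 70 mm behind this mouth. Turns as easily; not to be turned
- fossil: loose brown fossil block, 90 by 130 mm, about 47 mm tall, 0.9 kg; origin at the centre of its underside, z up. Not to be shifted
Mind the look-alikes: they are no part of the job. Leave any pink look-alike of the part that bears brass_elbow alone.

How it is judged:
At the end, for the whole second after the job is handed in: the brass elbow is at rest and its outlet points at the orange mark: the mark's centre lies within 15 mm (about 11 degrees) either side of the outlet's centreline, seen from above (y of mark in the frame of brass_elbow between -0.015 and 0.015 m and x of mark in the frame of brass_elbow above 0.05 m and angular speed of brass_elbow below 0.05 rad/s); the robot touches nothing.
It fails at once if the black elbow is turned (its outlet moves more than 15 mm) (distance of black_outlet from where it was at the start of the episode above 0.015 m).
It fails at once if the fossil is shifted by more than 20 mm (distance of fossil from where it was at the start of the episode above 0.02 m).
It also fails if it takes over 32 s, if anything falls off the work surface, if the arm or the gripper's body presses on something with over 40 N, if the wrist force passes 120 N, or if a joint passes its speed limit or range.

## Working session

There is one attempt and no reset: what is moved stays moved. The work goes in short steps, each a Python script; the robot and the scene stay as the last script left them, time stands still between calls to the robot, and variables do not carry over. Pictures are saved under pics/ and viewed, and the job is handed in when it is done.

```bash
mkdir -p pics; ls; python3 - <<'E'
from cell import ctrl
import cv2
for n in ("side","top","wrist"):
    c=ctrl.calibration(n); im=ctrl.grab_frame(n); cv2.imwrite(f"pics/{n}0.png",im)
    print(n,c)
s=ctrl.observe(); print(s)
E
```

```text
pics
side {'fov_y': 43.090193957512874, 'cx': 253.17686346094163, 'cy': 183.07895063202483, 'R': array([[-0.95130449, -0.30779296,  0.01683023],
       [-0.17746442,  0.50221638, -0.84633627],
       [ 0.25204393, -0.80811027, -0.532383  ]]), 't': array([0.4525549 , 0.11840359, 1.45132492])}
top {'fov_y': 45.319770226895386, 'cx': 253.61768680827308, 'cy': 189.0595346503223, 'R': array([[-2.01463155e-02, -9.99791547e-01, -3.31476513e-03],
       [-9.84166879e-01,  2.04152051e-02, -1.76064686e-01],
       [ 1.76095656e-01, -2.84772653e-04, -9.84373018e-01]]), 't': array([0.0450087 , 0.47670451, 1.29027893])}
wrist {'fov_y': 63.773502015311564, 'cx': 254.58477445277697, 'cy': 190.9072915366775, 'R': array([[ 0.3049225 , -0.95237539, -0.00184096],
       [-0.90158806, -0.28928363,  0.32164259],
       [-0.30685704, -0.09641627, -0.94685937]]), 't': array([-0.6487504 , -0.04126178,  0.38037338])}
{'clock': 0.15, 'joint_positions': array([ 1.27408333,  0.32165554, -0.07007471,  1.45141002,  0.02258931,
        1.37077385, -0.05688955]), 'qvel': array([ 0.00082914, -0.00155373,  0.00134897, -0.00575188, -0.00031266,
       -0.00130233, -0.00126088]), 'joint_torque': array([-1.98477860e-04, -4.94097912e+01, -3.83079629e-01, -3.14683414e+01,
        1.29223295e-02,  8.33013881e-03, -2.40481290e-05]), 'tool_pos': array([ 0.19862216, -0.61848533,  0.23046517]), 'tcp_rot': array([ 9.87946612e-01,  1.54793276e-01, -1.51592460e-04, -7.14314508e-04]), 'ft_force': array([-0.31616389, -0.20491777, -0.2465024 ]), 'wrist_torque': array([-0.04868752,  0.0339751 , -0.03775421]), 'grip_width': 0.9974352796732471}
```

View pics/top0.png

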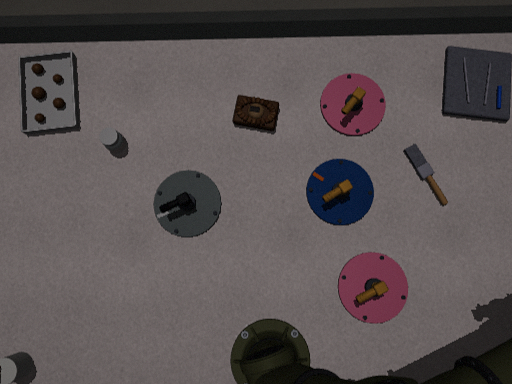

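View pics/side0.png

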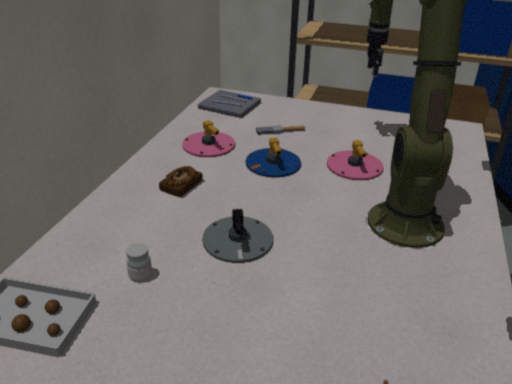

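View pics/wrist0.png

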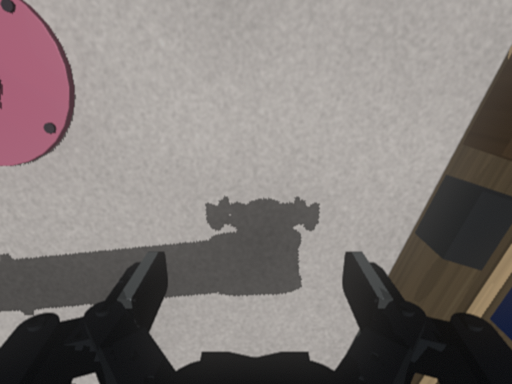

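The top view shows the blue plate at about (340,192), its orange strip at (318,176), and the brass elbow with its knuckle near (348,187) and mouth near (326,198). The pink plates are at (352,104) and (373,288), black elbow at (187,203), fossil at (256,112). Next I measure these.

```bash
cat > h.py <<'E'
import numpy as np, cv2
def ray(c,px,z,H=384):
    f=H/2/np.tan(np.radians(c['fov_y'])/2)
    d=c['R'].T@np.array([(px[0]-c['cx'])/f,(px[1]-c['cy'])/f,1.]); o=-c['R'].T@c['t']
    return o+d*(z-o[2])/d[2]
def proj(c,X,H=384):
    f=H/2/np.tan(np.radians(c['fov_y'])/2); p=c['R']@np.asarray(X)+c['t']
    return np.array([c['cx']+f*p[0]/p[2],c['cy']+f*p[1]/p[2]])
def comps(m,minA=12):
    n,l,s,ce=cv2.connectedComponentsWithStats(m.astype(np.uint8)); 
    return [(l==i,s[i,4],ce[i]) for i in range(1,n) if s[i,4]>=minA]
E
python3 - <<'E'
from cell import ctrl
from h import *
c=ctrl.calibration("top"); im=cv2.imread("pics/top0.png"); h=cv2.cvtColor(im,cv2.COLOR_BGR2HSV)
roi=np.zeros(im.shape[:2],bool); roi[150:235,295:385]=1
blue=roi&(h[...,0]>100)&(h[...,0]<130)&(h[...,1]>120)
cn,_=cv2.findContours(blue.astype(np.uint8),0,2); k=max(cn,key=cv2.contourArea)
e=cv2.fitEllipse(cv2.convexHull(k)); print("plate",e,ray(c,e[0],.012))
# plate rim -> world circle
P=np.array([ray(c,p[0],.012)[:2] for p in cv2.convexHull(k)]); (cc,r)=cv2.minEnclosingCircle(P.astype(np.float32)); print("circ",cc,r)
hot=roi&((h[...,0]<28))&(h[...,1]>150)&(h[...,2]>60)
for m,a,ce in comps(hot):
    col=im[m].mean(0); ys,xs=np.where(m)
    print(a,ce,col,xs.min(),xs.max(),ys.min(),ys.max(),"z.0135",ray(c,ce,.0135)[:2],"z.09",ray(c,ce,.09)[:2])
    print(cv2.minAreaRect(np.c_[xs,ys].astype(np.float32)))
big=cv2.resize(im[150:235,295:385],None,fx=6,fy=6,interpolation=cv2.INTER_CUBIC); cv2.imwrite("pics/crop1.png",big)
E
```

```text
plate ((339.73895263671875, 191.55323791503906), (65.04541015625, 67.07064056396484), 119.59619903564453) [ 0.47017388 -0.21947469  0.012     ]
circ (0.4714698791503906, -0.21935376524925232) 0.09911264479160309
43 [317.86046512 176.20930233] [ 12.41860465  45.3255814  103.8372093 ] 313 323 172 180 z.0135 [ 0.51755384 -0.15661581] z.09 [ 0.50187932 -0.14564601]
((317.84613037109375, 176.23077392578125), (11.648704528808594, 3.3282015323638916), 33.6900634765625)
222 [338.15315315 189.75675676] [22.55855856 62.97297297 92.12162162] 323 351 180 200 z.0135 [ 0.47540689 -0.21478775] z.09 [ 0.46213727 -0.20049867]
((337.076904296875, 190.6154022216797), (9.984603881835938, 30.508512496948242), 56.3099365234375)
```

View pics/crop1.png

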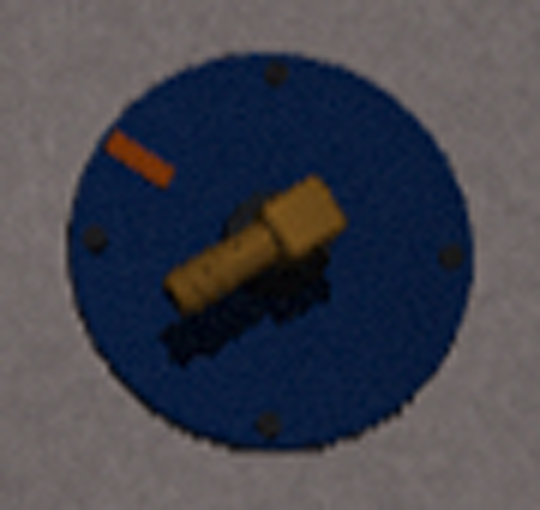

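```bash
cat >> h.py <<'E'
from scipy.spatial.transform import Rotation as Ro
def quat(yaw): # tool down, jaw (y) axis perpendicular to outlet at yaw; tool x along outlet
    x=np.array([np.cos(yaw),np.sin(yaw),0]); z=np.array([0,0,-1.]); y=np.cross(z,x)
    return Ro.from_matrix(np.c_[x,y,z]).as_quat()
E
python3 - <<'E'
from cell import ctrl
from h import *
c=ctrl.calibration("top"); im=cv2.imread("pics/top0.png"); h=cv2.cvtColor(im,cv2.COLOR_BGR2HSV)
roi=np.zeros(im.shape[:2],bool); roi[181:235,295:385]=1
hot=roi&((h[...,0]<28))&(h[...,1]>150)&(h[...,2]>60)
ys,xs=np.where(max(comps(hot),key=lambda t:t[1])[0])
P=np.array([ray(c,p,.09)[:2] for p in zip(xs,ys)])
vx,vy,x0,y0=cv2.fitLine(P.astype(np.float32),cv2.DIST_L2,0,.01,.01).ravel()
if vy<0: vx,vy=-vx,-vy
C=np.array([.471,-.2193]); d=C-[x0,y0]; print("yaw",np.degrees(np.arctan2(vy,vx)),"axis offset from line",d[0]*vy-d[1]*vx)
t=(P-C)@[vx,vy]; s=(P-C)@[-vy,vx]; print("extent",t.min(),t.max(),s.min(),s.max())
mk=np.array([.5176,-.1566]); ym=np.degrees(np.arctan2(*(mk-C)[::-1])); print("mark yaw",ym)
for y in (120,ym,120+180,ym+180):
  for z in (.25,.067):
    q=ctrl.ik([C[0],C[1],z],quat(np.radians(y))); print(round(y),z,None if q is None else q.round(3))
E
```

```text
yaw 119.77307 axis offset from line -0.0015033734942975635
extent -0.018786714658270146 0.06794212769930888 -0.016091156087259903 0.012078131326056566
mark yaw 53.37946797158335
120 0.25 [ 0.923  0.062 -0.558  1.727  0.033  1.362  0.883]
120 0.067 [ 0.906  0.24  -0.574  1.94   0.154  1.004  0.785]
53 0.25 [ 0.863  0.058 -0.494  1.729  0.028  1.362 -0.276]
53 0.067 [ 0.832  0.229 -0.492  1.942  0.128  1.    -0.357]
300 0.25 [ 0.747  0.051 -0.374  1.732  0.019  1.362 -2.248]
300 0.067 [ 0.685  0.211 -0.329  1.947  0.081  0.995 -2.299]
233 0.25 None
233 0.067 [ 1.388  0.44  -1.171  1.927  0.461  1.08   2.526]
```

Plate centre, strip distance (78 mm) and elbow extents all match the given sizes: the outlet is at 119.8° and the mark at 53.4°. I'll move above the elbow and check.

```bash
python3 - <<'E'
from cell import ctrl
from h import *
q=quat(np.radians(119.8))
ctrl.movep([.471,-.2193,.19],q); ctrl.gripper_to(1.0,40)
c=ctrl.calibration("wrist"); im=ctrl.grab_frame("wrist")
for yaw,r in ((119.8,0),(119.8,.07)):
    p=proj(c,[.471+r*np.cos(np.radians(yaw)),-.2193+r*np.sin(np.radians(yaw)),.082]); print(p); cv2.circle(im,tuple(int(v) for v in p),3,(0,255,0),-1)
p=proj(c,[.5176,-.1566,.0135]); print(p); cv2.circle(im,tuple(int(v) for v in p),3,(255,255,0),-1)
cv2.imwrite("pics/wrist1.png",im); s=ctrl.observe(); print(s['clock'],s['tool_pos'],s['joint_positions'].round(3),s['ft_force'])
E
```

```text
[255.45957961 188.27750453]
[255.30213606 103.03323602]
[324.7035364  138.43176025]
2.1833 [ 0.47084015 -0.21993349  0.18996529] [ 0.92   0.102 -0.564  1.811  0.057  1.245  0.859] [-0.54302654 -0.09120703 -0.46887719]
```

View pics/wrist1.png

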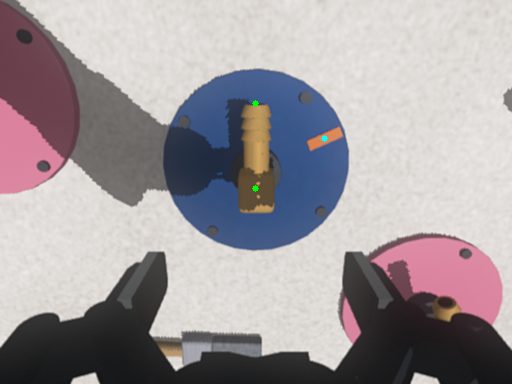

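The wrist view confirms it: the projected axis (255,188), mouth (255,103) and mark (325,138) all fall on the knuckle, outlet mouth and orange strip. Now I descend, grip and turn.

```bash
python3 - <<'E'
from cell import ctrl
from h import *
def yaw(s): x=Ro.from_quat(s['tcp_rot']).as_matrix()[:,0]; return np.degrees(np.arctan2(x[1],x[0]))
def rep(l): s=ctrl.observe(); print(l,round(s['clock'],2),s['tool_pos'].round(4),'yaw',yaw(s).round(2),'F',s['ft_force'].round(1),'T',s['wrist_torque'].round(2),'g',round(s['grip_width'],3)); return s
hit=ctrl.line_to([.471,-.2193,.066],v=.1,f_stop=12); s=rep(f"down {hit}")
if not hit:
    ctrl.gripper_to(0.0,40); s=rep("grip")
    q0=np.array(s['joint_positions'])
    if .25<s['grip_width']<.45:
        tot=np.radians(yaw(s)-53.4)
        for k in range(1,5):
            q=q0.copy(); q[6]-=tot*k/4; ctrl.goto_joints(q); s=rep(k)
            if np.linalg.norm(s['ft_force'])>40: print("force"); break
cv2.imwrite("pics/wrist2.png",ctrl.grab_frame("wrist")); cv2.imwrite("pics/top2.png",ctrl.grab_frame("top"))
E
```

```text
down False 3.58 [ 0.4715 -0.2195  0.0667] yaw 119.8 F [-0.2 -0.3 -0.9] T [0.01 0.03 0.01] g 1.0
grip 4.12 [ 0.4715 -0.2191  0.0664] yaw 119.82 F [1.3 1.  1.8] T [ 0.21 -0.16 -0.  ] g 0.343
1 4.51 [ 0.4719 -0.219   0.0664] yaw 103.38 F [ 2.5  0.9 -1.1] T [ 0.12 -0.37 -0.23] g 0.347
2 4.89 [ 0.4721 -0.2189  0.0663] yaw 86.88 F [ 4.  1. -3.] T [ 0.05 -0.83 -0.2 ] g 0.349
3 5.28 [ 0.4725 -0.219   0.0662] yaw 70.21 F [ 5.8  0.3 -4.9] T [ 0.05 -1.12 -0.18] g 0.347
4 5.66 [ 0.4728 -0.2191  0.0662] yaw 53.6 F [ 7.3 -1.  -6.6] T [-0.06 -1.31 -0.18] g 0.345
```

View pics/wrist2.png

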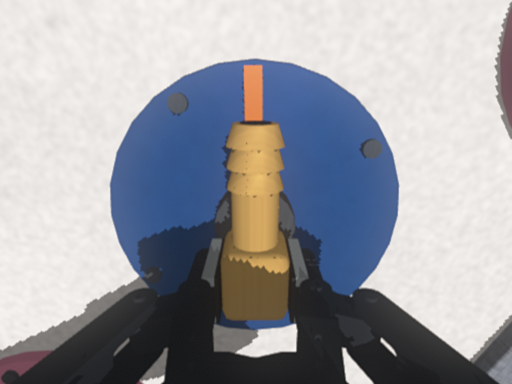

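The elbow turned with the gripper. The outlet mouth at (255,127) lines up with the strip at (254,93). I'll release, retreat and check again.

```bash
python3 - <<'E'
from cell import ctrl
from h import *
ctrl.gripper_to(1.0); p=ctrl.observe()['tool_pos']
ctrl.line_to([.471,-.2193,.20],v=.12); 
c=ctrl.calibration("wrist"); im=ctrl.grab_frame("wrist"); cv2.imwrite("pics/wrist3.png",im)
top=ctrl.grab_frame("top"); cv2.imwrite("pics/top3.png",top)
a=proj(c,[.471,-.2193,.082]); 
h=cv2.cvtColor(im,cv2.COLOR_BGR2HSV); hot=(h[...,0]<28)&(h[...,1]>110)&(h[...,2]>60)
for m,A,ce in comps(hot,150):
    ys,xs=np.where(m); P=np.array([ray(c,t,.082)[:2] for t in zip(xs,ys)])
    v=cv2.fitLine(P.astype(np.float32),2,0,.01,.01).ravel()
    print(A,ce.round(1),"line yaw@.082",np.degrees(np.arctan2(v[1],v[0])).round(1),"cen@.0135",ray(c,ce,.0135).round(4))
s=ctrl.observe(); print(s['clock'],s['tool_pos'],s['ft_force'],a)
d=cv2.absdiff(top,cv2.imread("pics/top0.png")).max(2); print("diff black",d[165:245,150:225].max(),"fossil",d[90:135,230:285].max())
E
```

```text
334 [505.3  35.2] line yaw@.082 52.9 cen@.0135 [ 0.7394 -0.2584  0.0135]
3209 [256.7 152.4] line yaw@.082 53.8 cen@.0135 [ 0.4811 -0.2077  0.0135]
232 [ 85.6 379.1] line yaw@.082 -27.4 cen@.0135 [ 0.0937 -0.3243  0.0135]
7.7083 [ 0.47054936 -0.21904161  0.19910626] [-0.41418797  0.35655158  0.05424881] [255.76083289 185.34516158]
diff black 24 fossil 23
```

View pics/wrist3.png

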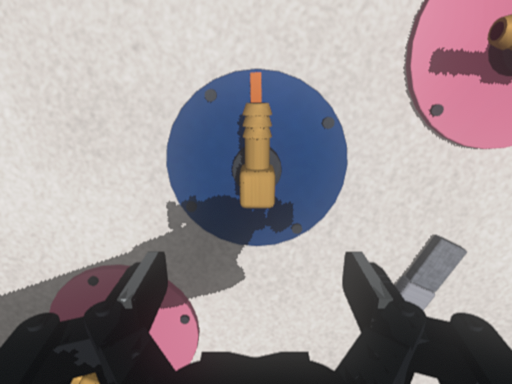

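View pics/top3.png

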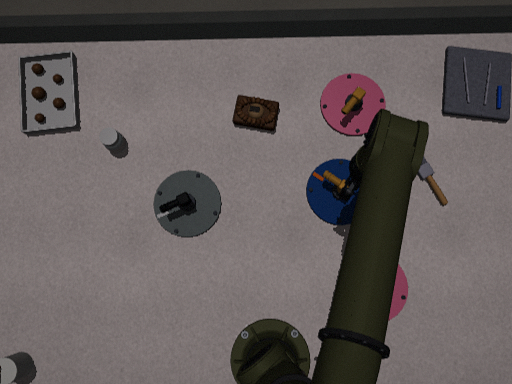

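The outlet (mouth at (257,105)) points straight at the strip (256,87), and the gripper is clear. The black elbow and fossil are where they were. I'm handing in.

```bash
python3 -c "
from cell import ctrl
print(ctrl.job_done())"
```

```text
the job is handed in; nothing more can be done
None
```

I gripped the brass elbow by its knuckle and turned it about 66° clockwise. Then I let go, raised the gripper clear and handed the job in, with the clock at about 7.7 s of the 32 s allowed.

- **Alignment:** after release, the outlet measured 53.8° against 53.4° for the mark. That is under 1 mm at the mark, against the 15 mm allowed. This line fit also took in the strip of the mark, so it is slightly biased toward agreement. However, the gripper's own yaw at the end of the turn (53.6°) and the wrist picture agree with it.
- **Forces:** the force readings I took stayed at or below about 10 N, and near zero after I let go.
- **Other objects:** the black elbow and the fossil look unmoved in the top view, with only small pixel differences from the first picture. No check failed or disagreed.

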